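Push the stock shelf of the counter rack home into its notches

ROBOT

A 6-joint arm with a two-finger parallel gripper is mounted at the origin on the work surface. World frame = base frame: x ahead of the robot, y to its left, z up, the work surface at z = 0. Lengths are in m, angles in rad, forces in N, time in s.
With the tool pointing down it reaches from about 0.275 to 0.775 m from the base axis. Payload 14.6 kg.
Tool frame: the origin (TCP) lies between the finger pads; the fingertips stand 25 mm ahead of it and the grasp point (between the pads) lies 6 mm ahead of it (nose_length is the distance from the TCP to the fingertips, in m); z points along the fingers, y is the line along which they close (so a half turn about z gives the same grasp; the last joint's range is limited). The gripper opens to 85 mm and grips with 20 to 120 N. Pads are 22 mm wide; open, the fingers measure 114 mm over their backs; the gripper's body (76 mm by 85 mm) begins 54 mm behind the grasp point. The pads swing forward as they close: fully open they stand 13 mm farther back than shut.
Start: joints at [1.133, 0.263, -0.048, 1.259, 0, 1.415], TCP at [0.147, 0.504, 0.218] pointing down, gripper open.
Joint ranges: [-2.65, 2.65], [-0.89, 1.7], [-1.18, 1.37], [-2.13, 2.11], [-1.35, 1.29], [-3.14, 3.14]. Speed limits (rad/s): [1.89, 1.89, 2.57, 2.79, 3.14, 3.14].

INTERFACE

Orientations are given as a rotation vector (axis times angle).
In Python, from workcell import state, camera, camera_model, finish_job, nose_length gives the robot as it stands.
- The arm moves only by the tool send_rows, never from a script. Its argument "targets" is text: rows parted by semicolons, each of 5 numbers parted by spaces: the shift along the tool's x, y, z in mm, then the turn about the tool's z in degrees, then the closure, from 0 (fully open) to 1 (shut). A call has exactly 10 rows; each row is the pose to reach, as a shift and turn from the pose commanded when the call began, along the tool's axes at that moment; what a row does not reach only later rows make up. A row lasts 1/8 s, in which the tool goes at most 62.5 mm and 10.7 degrees, less where a joint would pass 70% of its speed; a pose out of reach is approached as far as the arm can. A call with a gripper value outside its range is refused whole. The fingers move at their own pace and stop on an object; "grip_force" is the grip in N (left out, the last holds). Time passes only in rows, so rows that repeat a pose let the fingers close, or fill a call up. It gives the time, the measured TCP pose, the force, the opening and the grip force at its end, in the units of the state.
- state(): the state, without advancing time (a new reading comes with each control period).
- camera(name): name is "side" or "top"; returns the picture (384x512x3 uint8, red, green, blue); there is no depth.
- camera_model(name): a dict with "fx", "fy", "cx", "cy" (pixels), "R" (3x3) and "t" (3): a world point X has camera coordinates R X + t. Camera axes: x right, y down, z forward; pixel columns grow to the right and rows downward; lengths in m; the calibration is good to about 2 mm. A picture is of the moment at which its call begins. camera_model takes no time and is no camera call.
- finish_job(): hands the job in; it is judged then, once.
The state is a dict: "t": time; "q": joint angles; "qd": joint speeds; "effort": joint torques, N m; "tool_pos": TCP position; "ee_rot": TCP orientation; "wrist_force": force on the tool from outside, world axes, zero at the start; "moment": the same for the moment, N m; "grip_width": finger opening in m; "grasp_force": force on a finger pad.
Only numpy, scipy, OpenCV 4.12 (cv2) and the standard library are available. Lean on these libraries where they do the work, as an engineer would, in place of code of your own. Each camera call takes 0.05 s, during which the arm holds its last target. There are 200 camera calls.

TASK

The wooden stock shelf of the small purple parts rack has been left pulled forward over the front row of bins. Push it gently back along its rails with your fingertips against its front edge, until you feel it drop into the locating notches and it sits down level on both sides. Do not lift anything, do not touch the goods standing on the shelf or let them fall, and leave the other things on the counter where they are.

Things in the scene. Friction and masses are not known exactly. Their poses are not given: they have to be found in the camera images.
- rack: Fixed counter rack of purple sheet steel, 310 (x) x 290 (y) x 128 mm high. Origin: on the counter, midway between its four notches; x points to its rear (the way to push, away from the robot, up to 29 degrees askew), y left, z up. Its 5 mm side cheeks (inner faces y = +-140, tops z = 128) run from x = -200 (front) to +110. Front bins below, up to 44 mm high; above them the space between the cheeks is free.
- rail_left (a point): Rack's left rail: an aluminium bar along the left cheek, 15 mm wide. Point: middle of the rail's top face, at x = 0, y = +132.5, z = 100 mm in the rack's frame. The right rail mirrors it (y = -132.5). Each rail runs the rack's whole length and has two upright-sided notches, 16 mm long and 8 mm deep, centred at x = -65 and +65. Nothing but the notches stops the shelf.
- shelf: Loose plywood board 180 (x, front to back) x 240 (y) x 12 mm, 0.4 to 0.85 kg. Origin: middle of its underside; axes as the rack's. It starts on top of the rails, origin 110 mm above the counter and 55 to 105 mm short of the rack's origin along the rack's x. Home, it lies over the rack's origin within 4 mm and 8 mm lower (origin 102 mm up). Sliding takes 1 to 4 N; home, it stops hard.
- shelf_rod (a point): Middle of the shelf's rear cross rod, at x = +65, z = -5 mm in the shelf's frame; a second, equal rod is at x = -65. Steel, 10 mm diameter, along y, fixed under the board, ends out to y = +-136.5; the shelf rides on these four ends and they drop into the four notches, with 3 mm of play each way. White nylon glides on the board's corners (to y = +-138.5) guide it between the cheeks.
- shelf_front (a point): Middle of the front face of the aluminium ticket strip (white cards) along the shelf's front edge: push here, along the shelf's +x. Strip 240 wide (y), 4 thick, 30 mm high: 15 mm below to 15 mm above this point, so its top stands 8 mm above the board. The point is at x = -94, z = +5 mm in the shelf's frame: 115 mm above the counter at the start, 107 mm when home.
- carton: White carton with a blue band, 55 x 50 x 66 mm high, standing loose on the rear half of the shelf. Origin: centre of its underside. Never touch it.
- lens: Red and amber tail-lamp lens block, 50 x 50 x 44 mm high, standing loose on the rear half of the shelf. Origin: centre of its underside. Never touch it.
- can: Green-labelled can, 50 mm diameter x 66 mm high, standing loose on the rear half of the shelf. Origin: centre of its underside. Never touch it. (Carton, lens and can stand side by side about 72 mm apart in any order, centres 18 to 42 mm behind the middle of the shelf.)
- tape: Roll of brown tape lying on the counter left of the rack's front end, 92 mm diameter x 28 mm high. Origin: centre of its underside. Bystander.
- bearing: Steel wheel bearing lying on the counter right of the rack's front end, 72 mm diameter x 18 mm high. Origin: centre of its underside. Bystander.
- spray: Spray bottle with a red head, 68 mm diameter, 201 mm high, on the counter to the left. Origin: centre of its underside. Bystander.
- jar: Green jar with a yellow cap, 66 mm diameter, 85 mm high, on the counter to the right. Origin: centre of its underside. Bystander.
There are look-alikes about, which are no part of the job. What is shaped like the carton but black is not meant. Of the things that look like the lens, the smaller one is meant.

How it is judged:
By the outcome, as a careful person would: the job done as asked, in the order asked, and still so for the second after the job is handed in, with the robot touching nothing.
It also fails if it takes over 38 s, if anything falls off the work surface, if the arm or the gripper's body presses on something with over 40 N, if the wrist force passes 120 N, or if a joint passes its speed limit or range.

## Working session

There is one attempt and no reset: what is moved stays moved. The work goes in short steps, Python scripts to look and compute and a tool call to move; the robot and the scene stay as the last step left them, time stands still between calls to the robot, and variables do not carry over. Pictures are saved under pics/ and viewed, at most 10 in all, crops included, and the job is handed in when it is done.

Besides the shell and the picture viewer there is one more tool, called after ">>>" by a JSON object that holds its "api" and its "payload", one argument or row to a line. send_rows: Moves the arm, as the interface text tells. Its arguments: {"type":"object","properties":{"targets":{"type":"string"},"grip_force":{"type":"number"}},"required":["targets"]}

```bash
mkdir -p pics; python3 - <<'E'
from workcell import *
import cv2
for n in("top","side"):
    cv2.imwrite(f"pics/{n}0.png",cv2.resize(camera(n)[:,:,::-1],(800,600),interpolation=cv2.INTER_CUBIC)); m=camera_model(n); print(n,m)
s=state();print(s['t'],s['tool_pos'],s['ee_rot'],nose_length)
E
```

```text
top {'fx': 482.9793592030424, 'fy': 482.9793592030424, 'cx': 250.01834747939398, 'cy': 200.84212962884413, 'R': array([[ 0.01922204, -0.99980044, -0.00543969],
       [-0.97764298, -0.01765604, -0.20952917],
       [ 0.20939132,  0.00934565, -0.97778726]]), 't': array([0.01314065, 0.54804457, 1.60076735])}
side {'fx': 391.3714020220297, 'fy': 391.3714020220297, 'cx': 257.26143867255615, 'cy': 192.06678809340798, 'R': array([[ 0.99709425, -0.07612143,  0.00292948],
       [-0.04860125, -0.66528576, -0.74500522],
       [ 0.0586598 ,  0.74269805, -0.6670522 ]]), 't': array([-0.55870534,  0.1127346 ,  1.16331508])}
0.1 [0.14637009 0.50391348 0.21737762] [-4.42687017e-01 -3.10996682e+00  1.44085268e-03] 0.025
```

View pics/top0.png

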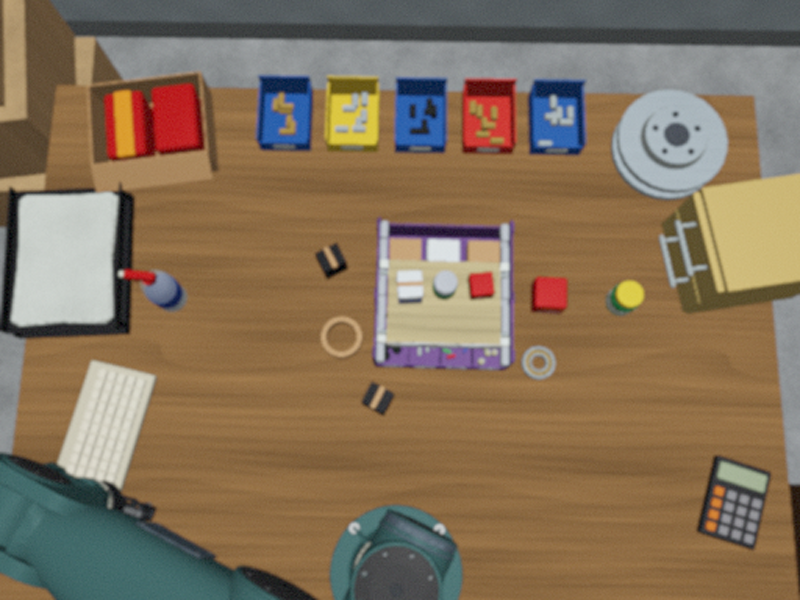

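View pics/side0.png

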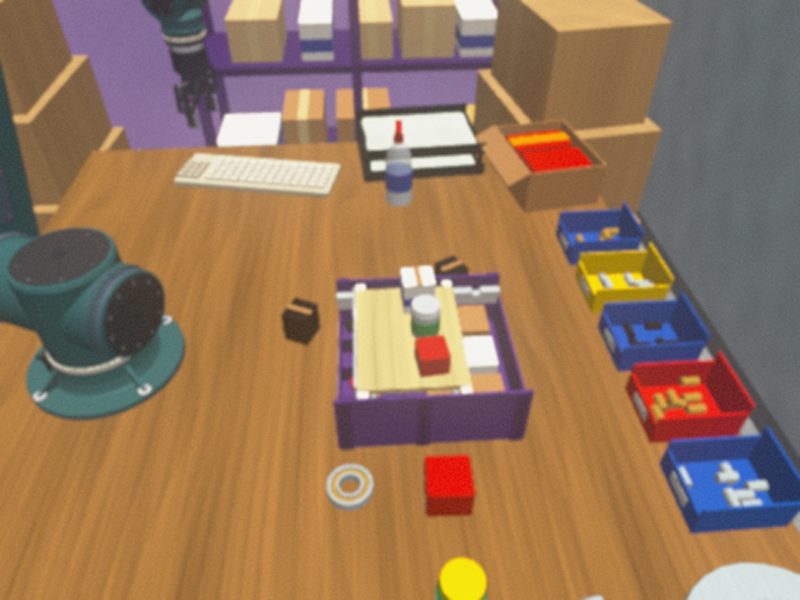

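The top view shows the rack at about (375–515, 220–368), nearly square to the robot, with the white ticket strip near row 345. In the side view the goods stand on the shelf and nothing is in front of it except a black carton. Next I'll zoom in to get exact corners.

```bash
cat > h.py <<'E'
from workcell import *
import cv2, numpy as np
def ray(n,u,v,z):
    m=camera_model(n);R,t=np.array(m['R']),np.array(m['t'])
    d=R.T@[(u-m['cx'])/m['fx'],(v-m['cy'])/m['fy'],1];c=-R.T@t
    return c+d*(z-c[2])/d[2]
def proj(n,X):
    m=camera_model(n);p=np.array(m['R'])@X+m['t'];return m['fx']*p[0]/p[2]+m['cx'],m['fy']*p[1]/p[2]+m['cy']
def crop(n,f,u0,v0,u1,v1,s):
    im=camera(n)[:,:,::-1];cv2.imwrite(f,cv2.resize(im[v0:v1,u0:u1],None,fx=s,fy=s,interpolation=cv2.INTER_CUBIC));return im
E
python3 - <<'E'
from h import *
im=crop("top","pics/t1.png",230,135,340,240,5.5)
crop("side","pics/s1.png",205,165,345,290,4.8)
hsv=cv2.cvtColor(im,cv2.COLOR_BGR2HSV);m=cv2.inRange(hsv,(125,70,30),(150,255,255));m[:, :230]=0;m[:,340:]=0
p=cv2.findNonZero(m);r=cv2.minAreaRect(p);b=cv2.boxPoints(r);print(r);print(b)
for q in b:print(ray("top",*q,.128).round(4))
E
```

```text
((288.00616455078125, 160.88922119140625), (94.18809509277344, 149.21435546875), 3.1798300743103027)
[[236.84616 232.76923]
 [245.12308  83.78461]
 [339.16617  89.00922]
 [330.88925 237.99384]]
[0.4262 0.0633 0.128 ]
[0.9474 0.0476 0.128 ]
[ 0.9333 -0.2776  0.128 ]
[ 0.4147 -0.2409  0.128 ]
```

View pics/t1.png

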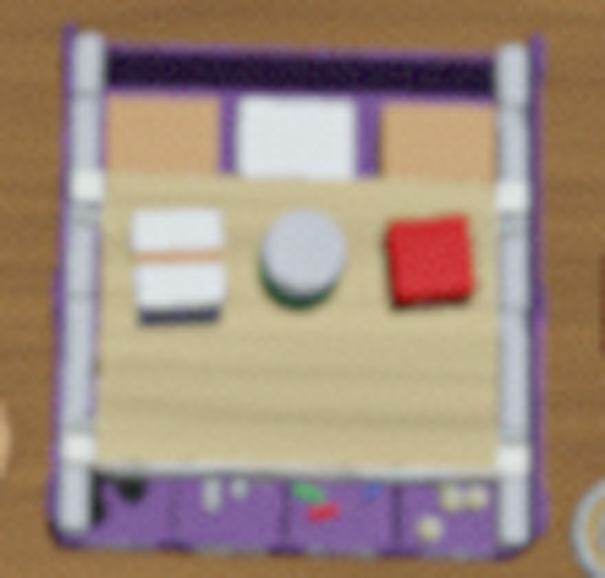

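View pics/s1.png

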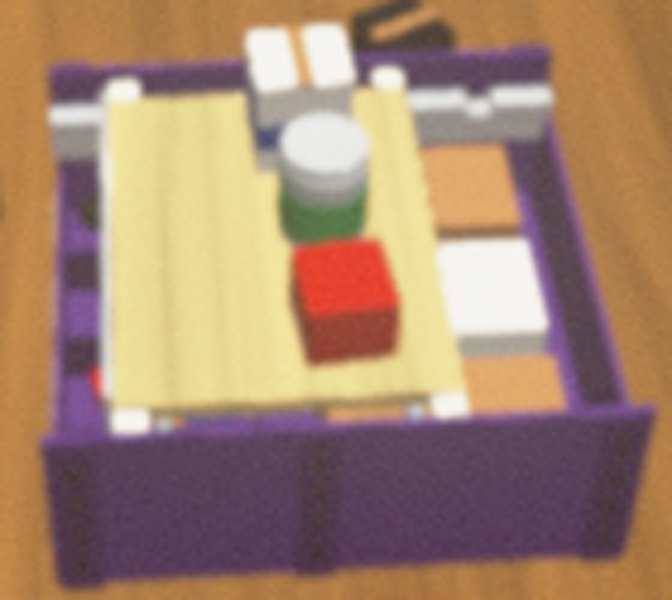

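The crop gives the rail ends at left (75,528)/(90,35) and right (514,543)/(513,45), and the strip top running from (100,467) to (497,472). The side crop shows a visible left notch behind the shelf at (478,107).

```bash
python3 - <<'E'
from h import *
f=lambda u,v,z:ray("top",230+(u+.5)/5.5-.5,135+(v+.5)/5.5-.5,z)
g=lambda u,v,z:ray("side",205+(u+.5)/4.8-.5,165+(v+.5)/4.8-.5,z)
LF,LR,RF,RR=[f(*p,.1) for p in((75,528),(90,35),(514,543),(513,45))]
print(LF,LR,RF,RR,np.linalg.norm(LR-LF),np.linalg.norm(LF-RF))
P=np.array([LF,LR,RF,RR])[:,:2];M=np.array([[-200,132.5],[110,132.5],[-200,-132.5],[110,-132.5]])/1e3
A=M-M.mean(0);B=P-P.mean(0);th=np.arctan2((A[:,0]*B[:,1]-A[:,1]*B[:,0]).sum(),(A*B).sum())
R=np.array([[np.cos(th),-np.sin(th)],[np.sin(th),np.cos(th)]]);o=P.mean(0)-R@M.mean(0)
print("yaw",np.degrees(th),"o",o,"res",(P-M@R.T-o)*1e3)
tr=lambda X:(R.T@(X[:2]-o)*1e3).round(1)
for n,X in dict(stripL=f(100,467,.130),stripR=f(497,472,.130),glFL=f(78,450,.122),glFR=f(512,460,.122),rear=f(300,177,.122),notchL=g(478,107,.092)).items(): print(n,X.round(4),tr(X))
for n,X in dict(stripL=g(108,92,.13),stripR=g(108,408,.13),boardRL=g(405,88,.122),boardRR=g(464,390,.122),rLf=g(50,108,.1),rLr=g(550,90,.1)).items(): print('s',n,X.round(4),tr(X))
s=state();Rt=cv2.Rodrigues(s['ee_rot'])[0];print(Rt.round(3),s['tool_pos'])
np.savez('rack.npz',R=R,o=o)
E
```

```text
[0.43786603 0.04345012 0.1       ] [0.74897142 0.04097058 0.1       ] [ 0.43363707 -0.21978411  0.1       ] [ 0.74699247 -0.22305382  0.1       ] 0.3111152748514922 0.2632681999185173
yaw -0.5891476283330745 o [ 0.63686437 -0.09006701] res [[-0.37132945 -1.03233485]
 [ 0.75045262 -0.32434101]
 [-1.87545675  0.71942372]
 [ 1.49633358  0.63725214]]
stripL [0.4701 0.0288 0.13  ] [-168.   117.1]
stripR [ 0.4714 -0.2059  0.13  ] [-164.3 -117.6]
glFL [0.4815 0.0422 0.122 ] [-156.7  130.7]
glFR [ 0.4802 -0.216   0.122 ] [-155.4 -127.6]
rear [ 0.6527 -0.0892  0.122 ] [15.9  1. ]
notchL [0.7039 0.0383 0.092 ] [ 65.7 129. ]
s stripL [0.4751 0.025  0.13  ] [-163.   113.3]
s stripR [ 0.4705 -0.2186  0.13  ] [-165.1 -130.3]
s boardRL [0.6544 0.025  0.122 ] [ 16.4 115.2]
s boardRR [ 0.6521 -0.2135  0.122 ] [  16.5 -123.2]
s rLf [0.4384 0.0475 0.1   ] [-199.9  135.5]
s rLr [0.7492 0.0419 0.1   ] [111.  133.2]
[[-0.96   0.279 -0.   ]
 [ 0.279  0.96  -0.001]
 [ 0.    -0.001 -1.   ]] [0.14644112 0.5039754  0.21751546]
```

>>> {"api": "send_rows", "payload": {
  "targets": "-20 -22 0 -1 0; -60 -66 0 -3 0; -100 -110 0 -5 0; -145 -159 0 -7 0; -190 -208 0 -9 0; -235 -257 0 -11 0; -280 -306 0 -13 0; -320 -350 0 -15 0; -355 -388 0 -15.6 0; -380 -416 0 -15.6 0"
}}

```text
t: 1.45
tool_pos: [0.3959, -0.0037, 0.2178]
ee_rot: [0.018, 3.141, -0.0]
wrist_force: [1.2, 0.0, 1.0]
grip_width: 0.0856
grasp_force: 0.0
```

```bash
cat > st.py <<'E'
from h import *
d=np.load('rack.npz');R,o=d['R'],d['o']
s=state();Rt=cv2.Rodrigues(s['ee_rot'])[0]
p=R.T@(s['tool_pos'][:2]-o)*1e3
print('t',s['t'],'rack xy',p.round(1),'z',s['tool_pos'][2].round(4),'F',s['wrist_force'].round(1),'yaw err',np.degrees(np.arctan2(*(R.T@-Rt[:2,0])[::-1])).round(2),'w',s['grip_width'],'tilt',Rt[2].round(3))
w=R@(np.array([-.199,0])-p/1e3);print('to rack(-199,0) in tool mm',(Rt.T@[*w,0]*1e3).round(1))
E
python3 st.py
```

```text
t 1.45 rack xy [-241.8   83.8] z 0.2178 F [1.2 0.  1. ] yaw err -0.08 w 0.08555349655763818 tilt [-0. -0. -1.]
to rack(-199,0) in tool mm [-42.9 -83.8   0. ]
```

>>> {"api": "send_rows", "payload": {
  "targets": "-15 -30 0 0 0; -30 -60 0 0 0; -43 -84 0 0 0; -43 -84 20 0 0; -43 -84 45 0 0; -43 -84 70 0 0; -43 -84 90 0 0; -43 -84 106 0 0; -43 -84 106 0 0; -43 -84 106 0 0"
}}

```text
t: 2.7
tool_pos: [0.4377, -0.0859, 0.1123]
ee_rot: [0.017, 3.141, -0.0]
wrist_force: [-0.2, -2.0, 0.5]
grip_width: 0.0853
grasp_force: 0.0
```

```bash
python3 st.py; python3 -c "
from h import *
crop('side','pics/s2.png',190,110,345,260,4)"
```

```text
t 2.7 rack xy [-199.2    2.1] z 0.1123 F [-0.2 -2.   0.5] yaw err -0.02 w 0.08529122190371762 tilt [-0. -0. -1.]
to rack(-199,0) in tool mm [-0.2 -2.1  0. ]
```

View pics/s2.png

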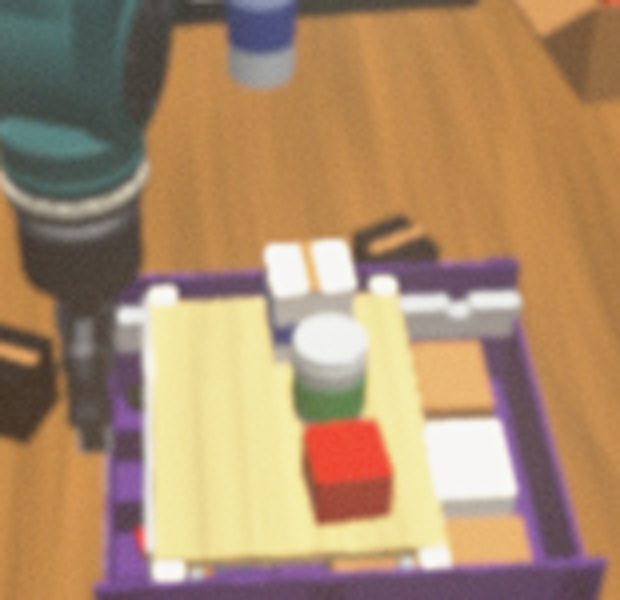

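The right fingertip is at about (92,450) in the crop, in front of the strip with clear space between. The goods are standing undisturbed, so I'll approach gently.

>>> {"api": "send_rows", "payload": {
  "targets": "-3 -2 0 0 0; -6 -2 0 0 0; -9 -2 0 0 0; -11 -2 0 0 0; -13 -2 0 0 0; -15 -2 0 0 0; -17 -2 0 0 0; -19 -2 0 0 0; -21 -2 0 0 0; -23 -2 0 0 0"
}}

```text
t: 4.0
tool_pos: [0.4605, -0.0881, 0.1118]
ee_rot: [-0.017, -3.142, -0.0]
wrist_force: [-0.0, -0.2, 0.0]
grip_width: 0.085
grasp_force: 0.0
```

```bash
python3 st.py
```

```text
t 4.0 rack xy [-176.3    0.2] z 0.1118 F [-0.  -0.2  0. ] yaw err -0.02 w 0.08498989726222342 tilt [ 0.  0. -1.]
to rack(-199,0) in tool mm [22.7 -0.2  0. ]
```

>>> {"api": "send_rows", "payload": {
  "targets": "-2 0 0 0 0; -4 0 0 0 0; -6 0 0 0 0; -8 0 0 0 0; -10 0 0 0 0; -12 0 0 0 0; -14 0 0 0 0; -16 0 0 0 0; -18 0 0 0 0; -20 0 0 0 0"
}}

```text
t: 5.25
tool_pos: [0.4805, -0.0883, 0.1118]
ee_rot: [-0.017, -3.142, 0.0]
wrist_force: [-0.4, 0.2, -1.0]
grip_width: 0.0855
grasp_force: 0.0
```

```bash
python3 st.py;python3 -c "
from h import *
a=crop('top','pics/t3.png',230,135,340,240,4);b=crop('side','pics/s3.png',205,165,345,290,4)
a=cv2.imread('pics/t3.png');b=cv2.imread('pics/s3.png');h=max(len(a),len(b));f=lambda i:cv2.copyMakeBorder(i,0,h-len(i),0,0,0)
c=cv2.hconcat([f(a),f(b)]);c=cv2.resize(c,(800,int(h*800/c.shape[1])));cv2.imwrite('pics/c3.png',c)"
```

```text
t 5.25 rack xy [-156.3    0.2] z 0.1118 F [-0.4  0.2 -1. ] yaw err -0.02 w 0.0854590728461396 tilt [ 0. -0. -1.]
to rack(-199,0) in tool mm [42.7 -0.2  0. ]
```

View pics/c3.png

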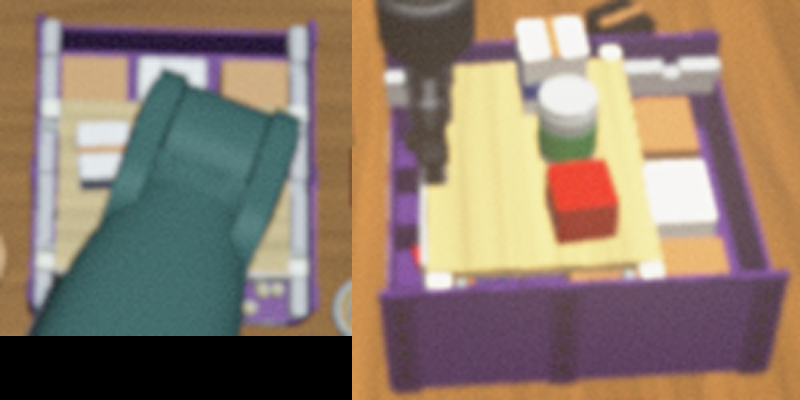

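The shelf hasn't moved: its front edge is still at raw column ~227.6. The fingertip appears at or past that edge with no force felt, so I need the tip's height.

```bash
python3 - <<'E'
from h import *
for x,y,u,v in((.438,-.136,213,222.5),(.4805,-.138,230,221.9)):
  print('seen',u,v)
  for yy in(-.13,-.145):
    for z in(.087,.1,.112,.125,.14): print(yy,z,np.round(proj('side',np.array([x,yy,z])),1))
E
```

```text
seen 213 222.5
-0.13 0.087 [215.  234.9]
-0.13 0.1 [214.6 231.5]
-0.13 0.112 [214.3 228.4]
-0.13 0.125 [213.9 225. ]
-0.13 0.14 [213.5 220.9]
-0.145 0.087 [214.9 239.1]
-0.145 0.1 [214.6 235.8]
-0.145 0.112 [214.3 232.7]
-0.145 0.125 [213.9 229.2]
-0.145 0.14 [213.5 225.2]
seen 230 221.9
-0.13 0.087 [231. 234.]
-0.13 0.1 [230.8 230.6]
-0.13 0.112 [230.6 227.5]
-0.13 0.125 [230.4 224.1]
-0.13 0.14 [230.2 220. ]
-0.145 0.087 [231.2 238.2]
-0.145 0.1 [231.  234.9]
-0.145 0.112 [230.8 231.8]
-0.145 0.125 [230.6 228.3]
-0.145 0.14 [230.3 224.3]
```

The visible tip lies near z ≈ 0.135, so the open fingertips have passed over the strip without touching it. I'll back straight out the way I came, close the fingers in the clear and look again.

>>> {"api": "send_rows", "payload": {
  "targets": "5 0 0 0 0; 12 0 0 0 0; 20 0 0 0 0; 28 0 0 0 0; 36 0 0 0 0; 44 0 0 0 0; 50 0 0 0 0; 50 0 0 0 1; 50 0 0 0 1; 50 0 0 0 1"
}}

```text
t: 6.6
tool_pos: [0.4307, -0.0878, 0.1118]
ee_rot: [0.016, 3.141, -0.0]
wrist_force: [0.8, -0.7, -0.0]
grip_width: 0.0319
grasp_force: 0.0
```

```bash
python3 st.py; python3 -c "
from h import *
crop('side','pics/s4.png',195,120,295,240,5)"
```

```text
t 6.6 rack xy [-2.062e+02  2.000e-01] z 0.1118 F [ 0.8 -0.7 -0. ] yaw err -0.01 w 0.03192223946266974 tilt [-0. -0. -1.]
to rack(-199,0) in tool mm [-7.2 -0.2  0. ]
```

View pics/s4.png

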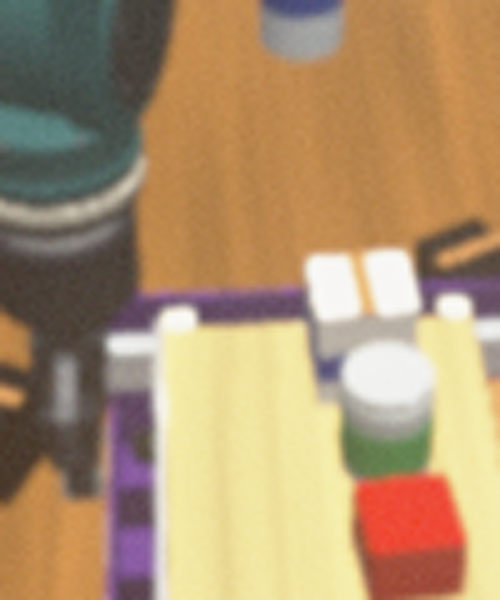

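The tip is at about (82,492), which again puts it near z ≈ 0.13, higher than the nominal nose length says. Even by the nominal length there is room down to the bins at 44 mm. I'll half-open the fingers, lower 25 mm in front of the rack and look again.

>>> {"api": "send_rows", "payload": {
  "targets": "0 0 5 0 0.5; 0 0 10 0 0.5; 0 0 15 0 0.5; 0 0 20 0 0.5; 0 0 25 0 0.5; 0 0 25 0 0.5; 0 0 25 0 0.5; 0 0 25 0 0.5; 0 0 25 0 0.5; 0 0 25 0 0.5"
}}

```text
t: 7.9
tool_pos: [0.4304, -0.0877, 0.0868]
ee_rot: [0.017, 3.142, -0.0]
wrist_force: [-0.8, 0.6, 0.1]
grip_width: 0.0427
grasp_force: 0.0
```

```bash
python3 st.py; python3 - <<'E'
from h import *
crop('side','pics/s5.png',185,140,285,250,5)
for y in(-.118,-.108):
  for z in(.06,.08,.1,.11): print(y,z,np.round((np.array(proj('side',np.array([.431,y,z])))-[185,140])*5))
E
```

```text
t 7.9 rack xy [-2.064e+02  2.000e-01] z 0.0868 F [-0.8  0.6  0.1] yaw err -0.01 w 0.042693678451722866 tilt [-0. -0. -1.]
to rack(-199,0) in tool mm [-7.4 -0.2  0. ]
-0.118 0.06 [140. 492.]
-0.118 0.08 [138. 467.]
-0.118 0.1 [135. 442.]
-0.118 0.11 [133. 429.]
-0.108 0.06 [140. 478.]
-0.108 0.08 [138. 453.]
-0.108 0.1 [135. 428.]
-0.108 0.11 [134. 415.]
```

View pics/s5.png

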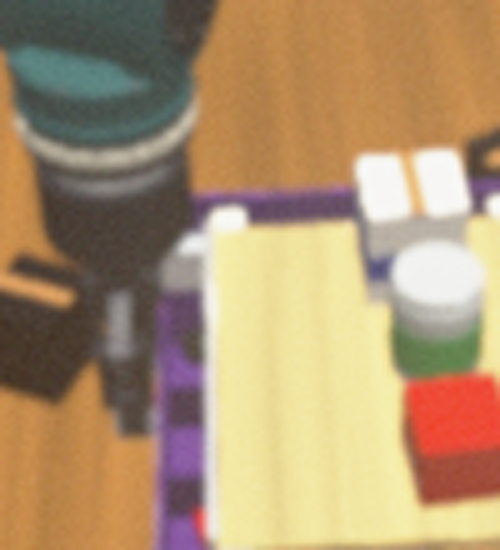

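The tip at (137,433) gives z ≈ 0.10, level with the strip. I'll drop 4 mm more and approach.

>>> {"api": "send_rows", "payload": {
  "targets": "-3 0 2 0 0.5; -6 0 4 0 0.5; -9 0 4 0 0.5; -12 0 4 0 0.5; -15 0 4 0 0.5; -18 0 4 0 0.5; -21 0 4 0 0.5; -23 0 4 0 0.5; -25 0 4 0 0.5; -27 0 4 0 0.5"
}}

```text
t: 9.2
tool_pos: [0.4575, -0.088, 0.0828]
ee_rot: [0.016, 3.142, 0.0]
wrist_force: [0.9, 0.1, 0.8]
grip_width: 0.0427
grasp_force: 0.0
```

>>> {"api": "send_rows", "payload": {
  "targets": "-1 0 0 0 0.5; -2 0 0 0 0.5; -3 0 0 0 0.5; -4 0 0 0 0.5; -5 0 0 0 0.5; -6 0 0 0 0.5; -7 0 0 0 0.5; -8 0 0 0 0.5; -9 0 0 0 0.5; -10 0 0 0 0.5"
}}

```text
t: 10.45
tool_pos: [0.4675, -0.0881, 0.0828]
ee_rot: [0.017, 3.142, 0.0]
wrist_force: [-2.5, -0.0, 0.1]
grip_width: 0.0432
grasp_force: 1.2
```

```bash
python3 st.py; python3 - <<'E'
from h import *
crop('side','pics/s6.png',205,165,345,290,4.8)
E
```

```text
t 10.45 rack xy [-169.4    0.2] z 0.0828 F [-2.5 -0.   0.1] yaw err -0.02 w 0.04323413548609085 tilt [-0.  0. -1.]
to rack(-199,0) in tool mm [29.6 -0.2 -0. ]
```

View pics/s6.png

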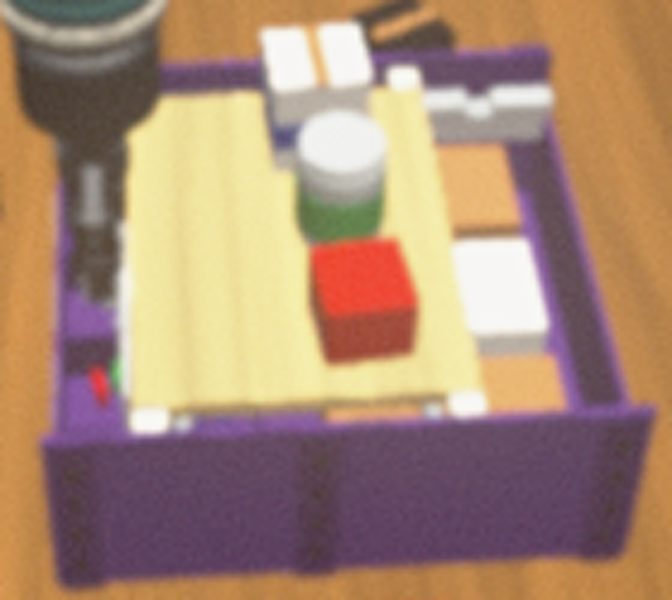

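The shelf is now sliding: its front edge moved from column 108 to about 126, roughly 10 mm, at 2.5 N, and the goods are steady. I'll keep pushing gently.

>>> {"api": "send_rows", "payload": {
  "targets": "-1.5 0 0 0 0.5; -3.5 0 0 0 0.5; -5.5 0 0 0 0.5; -7.5 0 0 0 0.5; -9.5 0 0 0 0.5; -11.5 0 0 0 0.5; -13.5 0 0 0 0.5; -15.5 0 0 0 0.5; -17.5 0 0 0 0.5; -19 0 0 0 0.5"
}}

```text
t: 11.75
tool_pos: [0.4866, -0.0883, 0.0828]
ee_rot: [0.017, 3.142, -0.0]
wrist_force: [-1.7, -0.5, -0.3]
grip_width: 0.0427
grasp_force: 1.2
```

>>> {"api": "send_rows", "payload": {
  "targets": "-1.5 0 0 0 0.5; -3.5 0 0 0 0.5; -5.5 0 0 0 0.5; -7.5 0 0 0 0.5; -9.5 0 0 0 0.5; -11.5 0 0 0 0.5; -13.5 0 0 0 0.5; -15.5 0 0 0 0.5; -17.5 0 0 0 0.5; -19 0 0 0 0.5"
}}

```text
t: 13.0
tool_pos: [0.5055, -0.0885, 0.0828]
ee_rot: [0.017, 3.142, 0.0]
wrist_force: [-1.5, 0.5, -0.5]
grip_width: 0.043
grasp_force: 1.2
```

>>> {"api": "send_rows", "payload": {
  "targets": "-1.5 0 0 0 0.5; -3 0 0 0 0.5; -4.5 0 0 0 0.5; -6 0 0 0 0.5; -7.5 0 0 0 0.5; -9 0 0 0 0.5; -10.5 0 0 0 0.5; -12 0 0 0 0.5; -13 0 0 0 0.5; -14 0 0 0 0.5"
}}

```text
t: 14.25
tool_pos: [0.5195, -0.0887, 0.0828]
ee_rot: [-0.017, -3.141, 0.0]
wrist_force: [-2.2, -0.2, 0.4]
grip_width: 0.0428
grasp_force: 1.2
```

```bash
python3 st.py; python3 - <<'E'
from h import *
crop('side','pics/s7.png',205,165,345,290,4.8)
E
```

```text
t 14.25 rack xy [-117.4    0.2] z 0.0828 F [-2.2 -0.2  0.4] yaw err -0.01 w 0.04284489729114565 tilt [ 0. -0. -1.]
to rack(-199,0) in tool mm [81.6 -0.2  0. ]
```

View pics/s7.png

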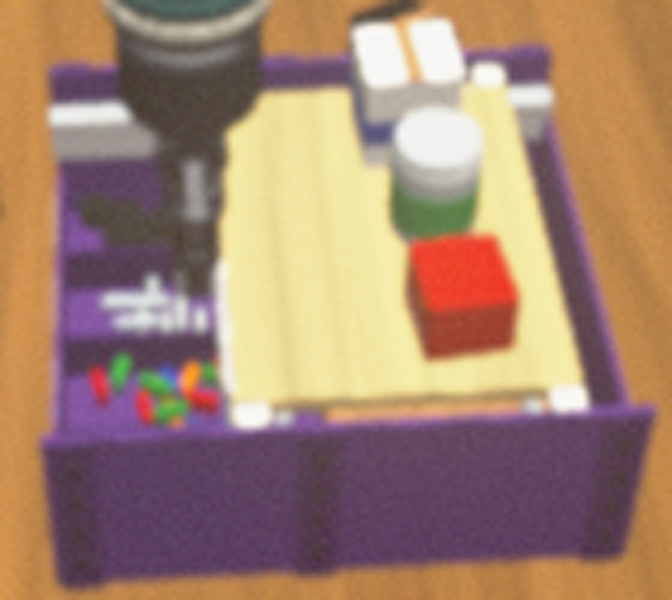

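The shelf has moved about 62 mm and is level, with the goods upright. About 10–14 mm remain, so I'll creep from here.

>>> {"api": "send_rows", "payload": {
  "targets": "-0.8 0 0 0 0.5; -1.6 0 0 0 0.5; -2.4 0 0 0 0.5; -3.2 0 0 0 0.5; -4 0 0 0 0.5; -4.8 0 0 0 0.5; -5.6 0 0 0 0.5; -6.4 0 0 0 0.5; -7.2 0 0 0 0.5; -8 0 0 0 0.5"
}}

```text
t: 15.55
tool_pos: [0.5275, -0.0888, 0.0828]
ee_rot: [0.017, 3.141, -0.0]
wrist_force: [-0.8, -0.4, 0.8]
grip_width: 0.043
grasp_force: 0.0
```

>>> {"api": "send_rows", "payload": {
  "targets": "-0.5 0 0 0 0.5; -1 0 0 0 0.5; -1.5 0 0 0 0.5; -2 0 0 0 0.5; -2.5 0 0 0 0.5; -2.5 0 0 0 0.5; -2.5 0 0 0 0.5; -2.5 0 0 0 0.5; -2.5 0 0 0 0.5; -2.5 0 0 0 0.5"
}}

```text
t: 16.8
tool_pos: [0.5299, -0.0888, 0.0828]
ee_rot: [0.017, 3.142, -0.0]
wrist_force: [0.0, 0.2, 0.0]
grip_width: 0.0428
grasp_force: 0.0
```

```bash
python3 st.py; python3 - <<'E'
from h import *
crop('side','pics/s8.png',205,165,345,290,4.8)
E
```

```text
t 16.8 rack xy [-106.9    0.2] z 0.0828 F [0.  0.2 0. ] yaw err -0.01 w 0.042826155456196106 tilt [-0. -0. -1.]
to rack(-199,0) in tool mm [92.1 -0.2 -0. ]
```

View pics/s8.png

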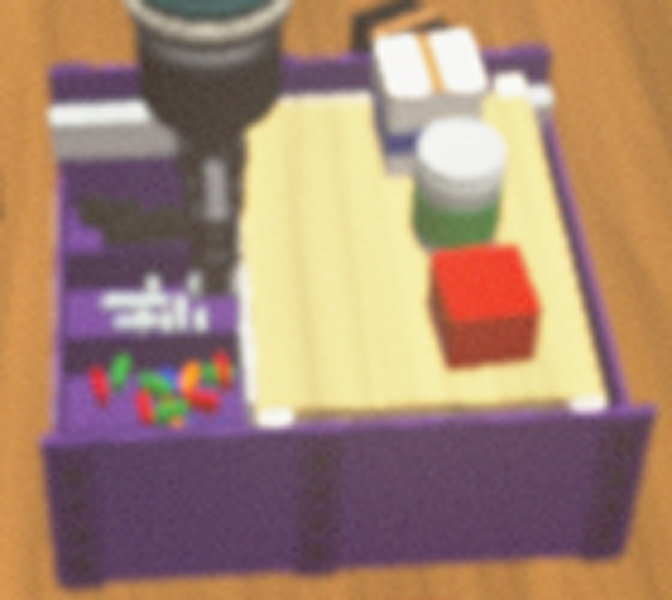

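The shelf has dropped: the rear glides, the goods and the right edge are all about 10 px lower, both rod ends on the right have disappeared below the cheek line, and the push force is gone. I've now viewed 11 pictures, one over the limit of 10, so from here I'll use numbers only. I'll withdraw and measure.

>>> {"api": "send_rows", "payload": {
  "targets": "4 0 0 0 0.5; 12 0 0 0 0.5; 24 0 0 0 0.5; 40 0 0 0 0.5; 60 0 0 0 0.5; 80 0 0 0 0.5; 95 0 0 0 0.5; 95 0 -20 0 0.5; 95 0 -50 0 0.5; 95 0 -90 0 0.5"
}}

```text
t: 18.1
tool_pos: [0.434, -0.0876, 0.1734]
ee_rot: [-0.017, -3.141, -0.001]
wrist_force: [-0.2, 0.2, 0.7]
grip_width: 0.0427
grasp_force: 0.0
```

>>> {"api": "send_rows", "payload": {
  "targets": "0 15 -20 0 0.5; 0 45 -35 0 0.5; 0 90 -40 0 0.5; 0 140 -40 0 0.5; 0 190 -40 0 0.5; 0 240 -40 0 0.5; 0 280 -40 0 0.5; 0 300 -40 0 0.5; 0 300 -40 0 0.5; 0 300 -40 0 0.5"
}}

```text
t: 19.35
tool_pos: [0.4379, 0.2115, 0.2128]
ee_rot: [-0.017, -3.141, 0.0]
wrist_force: [0.1, -0.8, -0.5]
grip_width: 0.0424
grasp_force: 0.0
```

```bash
python3 st.py; python3 - <<'E'
from h import *
d=np.load('rack.npz');R,o=d['R'],d['o']
W=lambda x,y,z:np.array([*(o+R@[x/1e3,y/1e3]),z/1e3])
# board mask corners, both cameras, against predictions for home (z 114) and undropped (z 122)
for n in("top","side"):
    im=camera(n)[:,:,::-1];hsv=cv2.cvtColor(cv2.GaussianBlur(im,(3,3),0),cv2.COLOR_BGR2HSV)
    m=cv2.inRange(hsv,(18,40,150),(32,140,255))
    c=max((q for q in cv2.findContours(m,cv2.RETR_EXTERNAL,cv2.CHAIN_APPROX_SIMPLE)[0] if cv2.pointPolygonTest(q,proj(n,W(-50,0,114)),False)>=0),key=cv2.contourArea)
    pts=c[:,0,:].astype(float)
    for nm,x,y in(("FL",-88,118),("FR",-88,-118),("RL",88,118),("RR",88,-118)):
        a,b=np.array(proj(n,W(x,y,114))),np.array(proj(n,W(x,y,122)))
        # extreme mask point in the corner's direction
        dv=a-np.array(proj(n,W(0,0,114)));dv/=np.linalg.norm(dv)
        k=pts[(pts@dv).argmax()];print(n,nm,'seen',k,'home',a.round(1),'up',b.round(1))
E
```

```text
t 19.35 rack xy [-202.1  299.5] z 0.2128 F [ 0.1 -0.8 -0.5] yaw err -0.03 w 0.04239996476642565 tilt [ 0. -0. -1.]
to rack(-199,0) in tool mm [-3.200e+00 -2.995e+02  1.000e-01]
top FL seen [249. 195.] home [248.3 196.6] up [248.3 196.1]
top FR seen [318. 197.] home [319.4 198.6] up [319.7 198. ]
top RL seen [250. 146.] home [249.9 146.1] up [249.8 145.3]
top RR seen [318. 148.] home [319.4 147.9] up [319.7 147.2]
side FL seen [254. 187.] home [253.1 185.9] up [253.1 183.8]
side FR seen [258. 250.] home [258.7 248.4] up [258.7 246.3]
side RL seen [314. 185.] home [312.9 183.4] up [313.2 181.3]
side RR seen [330. 247.] home [329.2 244.9] up [329.6 242.8]
```

All four board corners match the home position and height in both views, so I'm handing in.

```bash
python3 -c "
from workcell import finish_job
print(finish_job())"
```

```text
the job is handed in; nothing more can be done
None
```

I pushed the shelf back until it dropped into its notches; by camera it sits home and level on both sides, the goods on it are still standing, and the job is handed in, though I viewed 11 pictures, one over the limit of 10.

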